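Kit a lamp's parts on the assembly tray

TASK

Gather the parts for the big lamp onto the dark assembly tray: thread the largest ring over the steel post so that it lies flat on the plate, then the middle-sized ring flat on top of it; stand the thick lampholder upright inside the square rimmed dish; and lay the long brass tube in the two forked rests, with its end nuts outside the forks. Leave the smallest ring, the slim lampholder and the short tube where they are on the bench.

Things in the scene. Friction and masses are not known exactly. Their poses are not given: they have to be found in the camera images.
- ring_large_c (a point): Largest black plastic ring, lying flat: outer diameter 62, inner diameter 38, height 10 mm. Point: its centre, 5 mm above its underside; z up.
- ring_mid_c (a point): Middle-sized black plastic ring, lying flat: outer diameter 50, inner diameter 32, height 10 mm. Point: its centre, 5 mm above its underside; z up.
- holder_large_c (a point): Thick black lampholder standing upright: round body of diameter 40 with a foot flange of diameter 54 and height 6, 62 mm tall, brass contacts on top. Point: its centre, 31 mm above its foot; z up.
- tube_long_c (a point): Long brass tube lying on the bench: diameter 14, length 130 mm along its own x, with a hexagon nut (20 mm across flats, 7 mm long) at each end, which keeps it from rolling. Point: its centre, on the tube's axis, 10 mm above the bench; x along the tube.
- ring_small_c (a point): Smallest black ring, outer diameter 36, inner 24, height 10 mm; does not belong, leave it. Point: its centre.
- holder_small_c (a point): Slim black lampholder standing upright, body diameter 26, foot flange 36, 62 mm tall; does not belong, leave it. Point: its centre, 31 mm above its foot.
- tube_short_c (a point): Short brass tube lying on the bench, diameter 14, length 70 mm with the same end nuts; does not belong, leave it. Point: its centre; x along the tube.
- post_seat (a point): Plywood plate 130 (x) by 90 (y) by 12 mm, one of three equal plates standing in any order side by side along y, 95 mm apart, all turned alike, on a fixed dark wooden tray 150 by 300 by 8 mm. This one: with an upright steel post of diameter 14, 36 mm high (top 6 mm tapered), in its middle. Point: foot of the post on the plate's top face, 20 mm above the bench; z up.
- dish_seat (a point): Plywood plate (as for the post) with a brown wooden square rim: 70 by 70 mm inside, walls 5 mm thick and 8 mm high above the plate. Point: middle of the dish's floor (the plate's top face, 20 mm above the bench); axes as the post's.
- rest_seat (a point): Plywood plate (as the post's) with two brown wooden V-forks, 9 mm thick, 43 mm either side of the middle along x. The tube lies in both Vs along x, its axis then 30 mm above this point, its nuts outside the forks (10 mm of play either way). V sides at 45 degrees, from 20 mm (bottom) to 35 mm above the plate, 31 mm wide at the tips. Point: middle of the plate's top face, 20 mm above the bench.
Things that resemble listed ones, but are neither listed nor needed, are in the scene too. What is shaped like the part that bears holder_large_c but green is not meant.

How it is judged:
At the end, for the whole second after the job is handed in: Large ring flat round the post on its plate, middle ring flat on it (3 mm in height, 0.1 rad); thick holder upright on the dish floor (12 mm); long tube in both forks (5 mm across, 14 mm lengthwise, 0.1 rad); all at rest; look-alikes within 30 mm of where they lay (horizontal distance between ring_large_c and post_seat below 0.016 m and z of ring_large_c in the frame of post_seat between 0.002 and 0.008 m and angle between each of ring_large_c, ring_mid_c, holder_large_c's own z axis and vertical below 0.1 rad and horizontal distance between ring_mid_c and post_seat below 0.013 m and z of ring_mid_c in the frame of post_seat between 0.012 and 0.018 m and x of holder_large_c in the frame of dish_seat between -0.012 and 0.012 m and y of holder_large_c in the frame of dish_seat between -0.012 and 0.012 m and z of holder_large_c in the frame of dish_seat between 0.027 and 0.035 m and x of tube_long_c in the frame of rest_seat between -0.014 and 0.014 m and y of tube_long_c in the frame of rest_seat between -0.005 and 0.005 m and z of tube_long_c in the frame of rest_seat between 0.026 and 0.034 m and angle between the x axis of tube_long_c and the x axis of rest_seat, either way round below 0.1 rad and linear speed of each of ring_large, ring_mid, holder_large, tube_long below 0.02 m/s and distance of each of ring_small_c, holder_small_c, tube_short_c from where it was at the start of the episode below 0.03 m); the robot touches nothing.
It fails at once if the smallest ring is moved more than 30 mm (distance of ring_small_c from where it was at the start of the episode above 0.03 m).
It fails at once if the slim lampholder is moved more than 30 mm (distance of holder_small_c from where it was at the start of the episode above 0.03 m).
It fails at once if the short tube is moved more than 30 mm (distance of tube_short_c from where it was at the start of the episode above 0.03 m).
It also fails if it takes over 102 s, if anything falls off the work surface, if the arm or the gripper's body presses on something with over 40 N, if the wrist force passes 120 N, or if a joint passes its speed limit or range.

ROBOT

A 6-joint arm with a two-finger parallel gripper is mounted at the origin on the work surface. World frame = base frame: x ahead of the robot, y to its left, z up, the work surface at z = 0. Lengths are in m, angles in rad, forces in N, time in s.
With the tool pointing down it reaches from about 0.325 to 0.85 m from the base axis. Payload 15.5 kg.
Tool frame: the origin (TCP) lies at the very end of the fingers, on their centre line; the grasp point (between the pads) lies r.pinch_z behind it (r.pinch_z is the distance from the TCP to the grasp point, in m); x points along the fingers, z is the direction in which the jaws open and shut, and the axes are right-handed (so a half turn about x gives the same grasp; the last joint's range is limited). The gripper opens to 91 mm and grips with 3 to 60 N. Pads are 32 mm wide; open, the fingers measure 118 mm over their backs; the gripper's body (76 mm by 178 mm) begins 60 mm behind the grasp point.
Start: joints at [1.115, 0.494, 1.345, -0, 1.302, -0.096], TCP at [0.22, 0.585, 0.214] pointing down, gripper open.
Joint ranges: [-2.91, 2.91], [-0.82, 2.16], [0.22, 2.67], [-1.22, 4.37], [0.12, 2.79], [-3.08, 3.08]. Speed limits (rad/s): [1.89, 1.89, 2.57, 3.01, 3.01, 3.01].

INTERFACE

Orientations are given as a 3x3 rotation matrix whose columns are the frame's x, y, z axes.
In Python, from plant import r gives the robot as it stands. Calls block until the motion is done:
- r.movep(position, orientation): joint-space move of the TCP to a pose.
- r.move_l(position, frame=None, rate=0.15, contact_N=None): straight line of the TCP; frame=None keeps the orientation; rate is the mean speed in m/s. With contact_N (N) it stops when the force on the tool has changed by that much, and returns True; else False.
- r.set_joints(angles): joint-space move.
- r.gripper_open() and r.gripper_close(): open the fingers fully, or close them until they stop; the grip force is fixed at half the most.
- r.sleep(seconds).
- r.solve_ik(position, orientation): joint angles nearest the present ones, or None.
- r.grab_frame(name): name is "scene" or "top" or "wrist"; returns a dict with "image" (384x512x3 uint8, red, green, blue), "camera_matrix" (3x3 intrinsics, pixels), "dist_coeffs" ([k1, k2, p1, p2, k3] as OpenCV has them; the pictures are not rectified), "view" (4x4, takes a point from world to camera coordinates); the wrist camera has in their place "mount" (4x4, takes a point from camera to tool coordinates, whose origin is the TCP and whose axes are the tool frame's). Camera axes: x right, y down, z forward; pixel columns grow to the right and rows downward; lengths in m; the calibration is good to about 2 mm. A picture is of the moment at which its call begins: read the wrist's pose just before it. There is no depth.
A pose or a line that the arm cannot do raises r.MotionError and nothing moves.
- r.sign_off(): hands the job in, once; it reports no verdict.
Readings, each from a call of its own:
- r.current_t(): time.
- r.current_q(): joint angles.
- r.current_joint_velocities(): joint speeds.
- r.current_joint_efforts(): joint torques, N m.
- r.current_ee_pos(): TCP position.
- r.current_tcp_rot(): TCP orientation.
- r.current_ft_force(): force on the tool from outside, world axes, zero at the start.
- r.current_ft_torque(): the same for the moment, N m.
- r.current_finger_gap(): finger opening in m.
Only numpy, scipy, OpenCV 4.12 (cv2) and the standard library are available. Lean on these libraries where they do the work, as an engineer would, in place of code of your own. Each camera call takes 0.05 s, during which the arm holds its last target. There are 200 camera calls.

## Working session

There is one attempt and no reset: what is moved stays moved. The work goes in short steps, each a Python script; the robot and the scene stay as the last script left them, time stands still between calls to the robot, and variables do not carry over. Pictures are saved under pics/ and viewed, on a budget of 14 in all, crops included, one or two more only if the job needs it, and the job is handed in when it is done.

```bash
mkdir -p pics; ls; python3 - <<'E'
from plant import r
import cv2,numpy as np
np.set_printoptions(precision=4,suppress=True)
for n in("top","scene"):
    f=r.grab_frame(n); im=f["image"][:,:,::-1]
    np.savez(n+"0.npz",**f)
    cv2.imwrite(f"pics/{n}0.png",cv2.resize(im,(800,600),interpolation=cv2.INTER_CUBIC))
    print(n,f["camera_matrix"],f["dist_coeffs"],f["view"])
print(r.pinch_z,r.current_t(),r.current_tcp_rot(),r.grab_frame("wrist")["mount"])
E
```

```text
pics
top [[388.6621   0.     261.0562]
 [  0.     388.6621 194.854 ]
 [  0.       0.       1.    ]] [-0.0978  0.      0.      0.      0.    ] [[-0.0294 -0.9993 -0.0222  0.0244]
 [-0.9936  0.0317 -0.1082  0.4945]
 [ 0.1089  0.0189 -0.9939  0.8416]
 [ 0.      0.      0.      1.    ]]
scene [[368.9156   0.     251.279 ]
 [  0.     368.9156 192.1124]
 [  0.       0.       1.    ]] [-0.0887  0.      0.      0.      0.    ] [[-0.8554  0.5179 -0.0003  0.4248]
 [ 0.2834  0.4676 -0.8373 -0.0743]
 [-0.4335 -0.7163 -0.5467  1.1869]
 [ 0.      0.      0.      1.    ]]
0.0188 0.1 [[-0.0005 -0.936   0.3521]
 [-0.001   0.3521  0.936 ]
 [-1.      0.0001 -0.0011]] [[ 0.0004 -0.2378  0.9713 -0.1706]
 [ 0.0005 -0.9713 -0.2378  0.0661]
 [ 1.      0.0005 -0.0002 -0.0003]
 [ 0.      0.      0.      1.    ]]
```

View pics/top0.png

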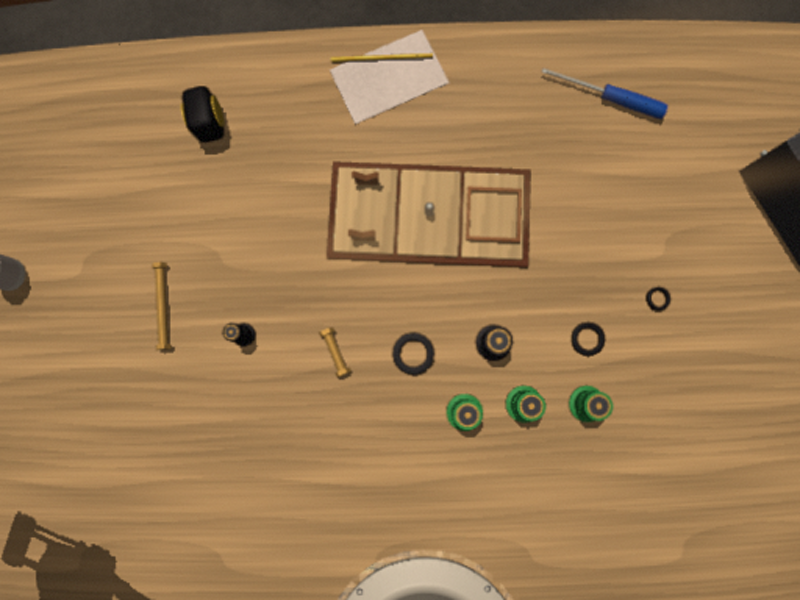

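View pics/scene0.png

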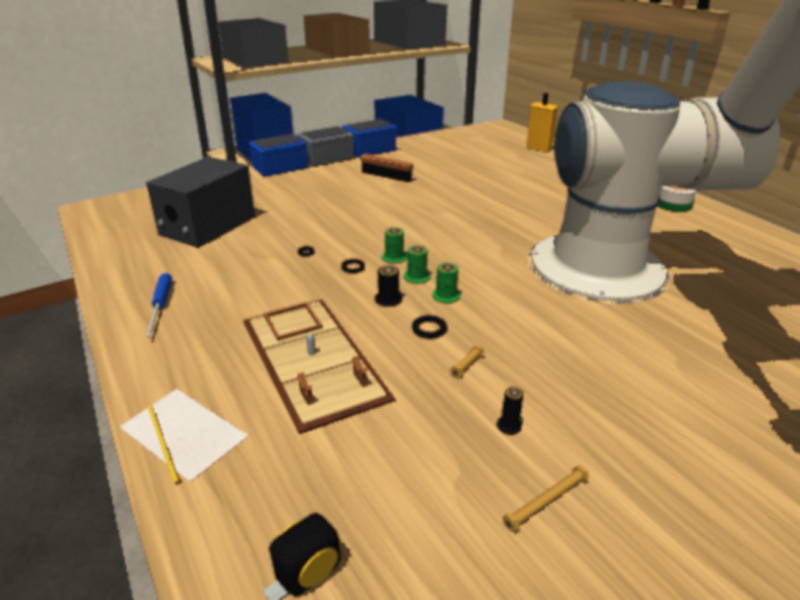

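The top view shows the tray at (328–531, 163–266) in display pixels, with plates in the order rests, post, dish from left to right. The large ring is at (413,353), the mid ring at (588,338), the thick holder at (495,341) and the long tube at (160,265)–(166,350). The scene view agrees with this. Next I compute positions and take wrist views of the tray and the tube.

```bash
cat > h.py <<'E'
from plant import r
import cv2,numpy as np
np.set_printoptions(precision=4,suppress=True)
def unproj(f,uv,z,V=None):
    "pixels -> world xy on plane z"
    V=f["view"] if V is None else V
    n=cv2.undistortPoints(np.float64(uv).reshape(-1,1,2),f["camera_matrix"],f["dist_coeffs"])[:,0]
    R,t=V[:3,:3],V[:3,3]; c=-R.T@t
    d=np.c_[n,np.ones(len(n))]@R
    return (c+d*((np.atleast_1d(z)-c[2])/d[:,2])[:,None])[:,:2]
def down(a):
    "tool down, jaw axis (tool z) at angle a in the xy plane"
    x=np.array([0,0,-1.]);z=np.array([np.cos(a),np.sin(a),0]);return np.c_[x,np.cross(z,x),z]
def go(p,a):
    "movep choosing the half turn that moves the joints least"
    q=r.current_q();best=None
    for k in(-1,0,1):
        s=r.solve_ik(p,down(a+k*np.pi))
        if s is not None:
            c=np.abs(np.array(s)-q).max()
            if best is None or c<best[0]:best=(c,a+k*np.pi)
    r.movep(p,down(best[1]))
def wrist(name):
    T=np.eye(4);T[:3,:3]=r.current_tcp_rot();T[:3,3]=r.current_ee_pos()
    f=r.grab_frame("wrist");V=np.linalg.inv(T@f["mount"])
    np.savez(name+".npz",V=V,**{k:f[k] for k in("image","camera_matrix","dist_coeffs")})
    cv2.imwrite(f"pics/{name}.png",cv2.resize(f["image"][:,:,::-1],(800,600),interpolation=cv2.INTER_CUBIC))
    return f,V
S=lambda uv:(np.float64(uv)+.5)/1.5625-.5   # shown pixels -> image pixels
E
python3 - <<'E'
from h import *
f=np.load("top0.npz")
im=f["image"].astype(int)
m=(im.max(2)<65).astype(np.uint8)
for n,(u,v) in dict(large=(413,353),mid=(588,338),small=(658,298)).items():
    c=np.zeros_like(m);u,v=S((u,v)).astype(int);c[v-20:v+20,u-20:u+20]=m[v-20:v+20,u-20:u+20]
    k=max(cv2.findContours(c,cv2.RETR_EXTERNAL,cv2.CHAIN_APPROX_NONE)[0],key=cv2.contourArea)
    e=cv2.fitEllipse(k);print(n,e,unproj(f,[e[0]],.007))
print("holder top",unproj(f,S([(499,341)]),.062),"foot mid",unproj(f,S([(494,343)]),.03))
print("tube",unproj(f,S([(160,265),(166,350)]),.012))
tr=unproj(f,S([(333,163),(531,170),(527,266),(328,258)]),.010);print("tray",tr,tr.mean(0))
print("post top",unproj(f,S([(429,206)]),.056),"dish",unproj(f,S([(494,215)]),.028))
print("small holder, tube",unproj(f,S([(232,332)]),.06),unproj(f,S([(335,352)]),.01),"greens",unproj(f,S([(467,415),(531,406),(598,405)]),.062))
print(r.current_t())
c=tr.mean(0)
go([c[0]-.02,c[1],.25],1.57);wrist("wt")
t=unproj(f,S([(163,308)]),.012)[0]
go([t[0],t[1],.2],1.57);wrist("wl");print(r.current_t(),r.current_ee_pos())
E
```

```text
large ((264.22991943359375, 226.2978057861328), (24.761348724365234, 25.505882263183594), 163.87977600097656) [[0.4253 0.0046]]
mid ((375.9043273925781, 216.63551330566406), (20.08357048034668, 20.315561294555664), 93.61266326904297) [[ 0.439  -0.2505]]
small ((420.9688720703125, 190.94503784179688), (14.06515121459961, 14.183991432189941), 144.41136169433594) [[ 0.4945 -0.3596]]
holder top [[ 0.4376 -0.1137]] foot mid [[ 0.4364 -0.1106]]
tube [[0.5688 0.3815]
 [0.4407 0.3702]]
tray [[ 0.716   0.1169]
 [ 0.6945 -0.1808]
 [ 0.5486 -0.1666]
 [ 0.5702  0.1261]] [ 0.6323 -0.0261]
post top [[ 0.631  -0.0248]] dish [[ 0.6221 -0.1194]]
small holder, tube [[0.4611 0.2546]] [[0.4312 0.118 ]] greens [[ 0.3391 -0.0663]
 [ 0.3483 -0.1533]
 [ 0.3463 -0.2447]]
0.15
4.375 [0.5042 0.3747 0.2002]
```

View both.

View pics/wt.png

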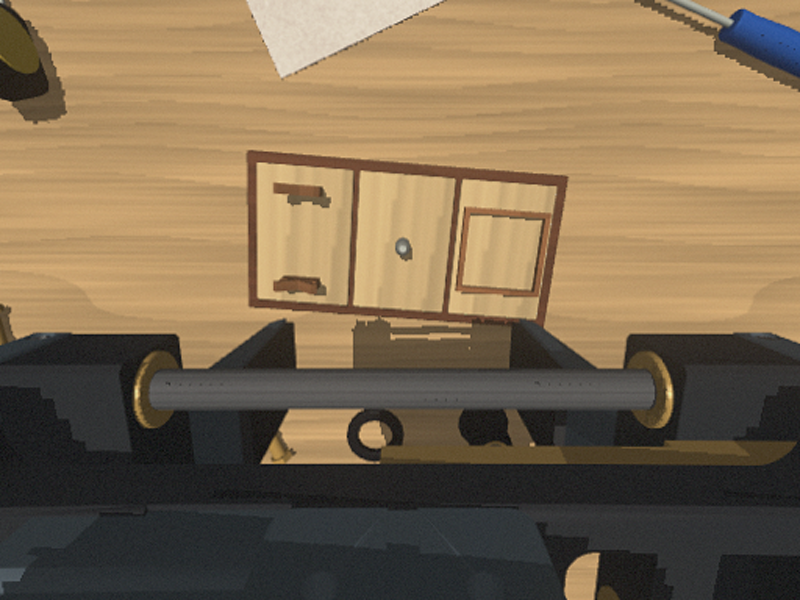

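View pics/wl.png

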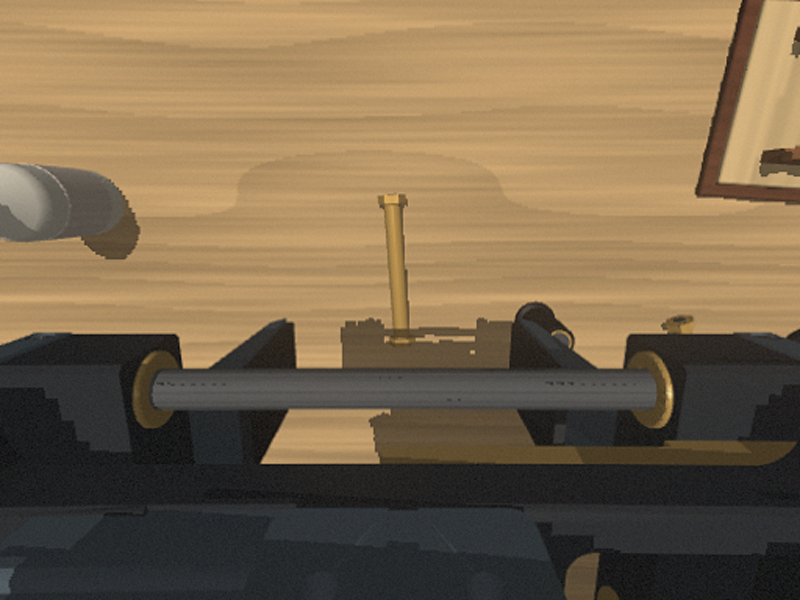

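The wrist views show the post tip at (402,242), the dish rim at (458–550, 208–296), and the forks at (300,190) and (300,286). The tube runs from (392,197) to (400,342).

```bash
python3 - <<'E'
from h import *
f=np.load("wt.npz");V=f["V"];U=lambda uv,z:unproj(f,S(uv),z,V)
print("tray far corners",U([(247,151),(567,177),(249,306)],.008))
print("post top",U([(402,241)],.056),"foot",U([(403,249)],.02))
d=U([(466,209),(550,213),(543,296),(457,292)],.028);print("dish outer rim",d,d.mean(0))
print("forks",U([(300,185),(300,279)],.055))
print("large ring",U([(376,435)],.007))
f=np.load("wl.npz");V=f["V"];print("tube",U([(392,194),(400,338)],.016),U([(399,310)],.017))
E
```

```text
tray far corners [[ 0.7204  0.117 ]
 [ 0.6979 -0.1791]
 [ 0.5735  0.1279]]
post top [[ 0.6433 -0.0255]] foot [[ 0.6323 -0.0264]]
dish outer rim [[ 0.6694 -0.0833]
 [ 0.6658 -0.1594]
 [ 0.5887 -0.1593]
 [ 0.5925 -0.0776]] [ 0.6291 -0.1199]
forks [[0.6893 0.0593]
 [0.61   0.0638]]
large ring [[0.4287 0.0026]]
tube [[0.5741 0.3826]
 [0.4513 0.3764]] [[0.4771 0.3772]]
```

```bash
cat >> h.py <<'E'
YAW=-.072;C=np.array([.634,-.0258]);EY=np.array([-np.sin(YAW),np.cos(YAW)])
POST,REST,DISH=C,C+.095*EY,C-.095*EY
def pick(xy,a,z,zup=.16):
    go([*xy,z+.09],a);print("contact",r.move_l([*xy,z],rate=.12,contact_N=15))
    r.gripper_close();g=r.current_finger_gap();r.move_l([*xy,zup],rate=.2)
    print("gap",g,r.current_finger_gap(),"t",r.current_t())
def place(xy,a,z,zup=.16,extra=.004):
    go([*xy,zup],a);r.move_l([*xy,z+.02],rate=.15)
    c=r.move_l([*xy,z-extra],rate=.03,contact_N=6);p=r.current_ee_pos()
    print("contact",c,p);r.gripper_open();r.move_l([*p[:2],zup],rate=.2);print("t",r.current_t())
E
python3 - <<'E'
from h import *
pick([.506,.3765],.07+np.pi/2,.004)
f,V=wrist("w2")
place(REST,YAW+np.pi/2,.044)
go([.5,.25,.25],np.pi/2)
wrist("w3")
f=r.grab_frame("top");cv2.imwrite("pics/t3.png",cv2.resize(f["image"][80:200,180:360,::-1],None,fx=4,fy=4,interpolation=2))
E
```

```text
contact False
gap 0.013500940332200893 0.013432649506255325 t 7.875
contact False [0.641  0.069  0.0401]
t 12.9167
```

View pics/t3.png

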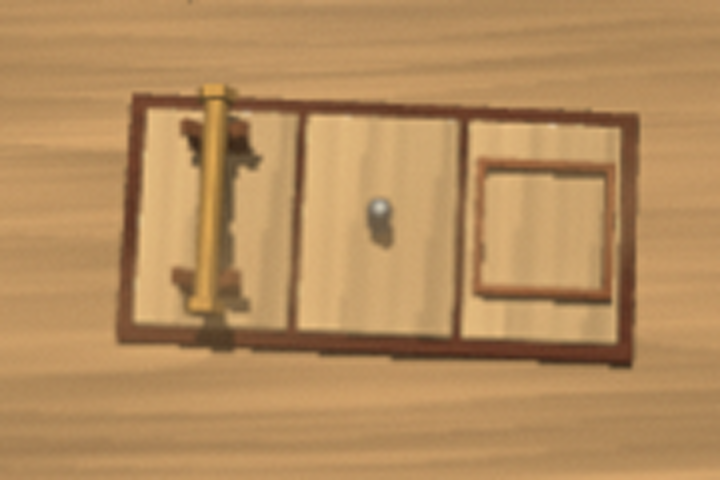

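The tube lies across both forks, from (215,87) to (203,310) in the crop. I check its lengthwise position and level in the wrist view.

```bash
python3 - <<'E'
from h import *
f=np.load("top0.npz")
P=lambda uv:(np.float64(uv)+.5)/4-.5+[180,80]
e=unproj(f,P([(216,85),(202,312)]),.055)
R=np.array([[np.cos(YAW),-np.sin(YAW)],[np.sin(YAW),np.cos(YAW)]])
print(e,(e-REST)@R)
print((unproj(f,P([(214,120),(240,134),(210,272)]),.055)-REST)@R)
E
python3 -c "
import cv2
a=cv2.imread('pics/w3.png');cv2.imwrite('pics/w3c.png',cv2.resize(a[60:340,400:800],(800,560),interpolation=2))"
```

```text
[[0.7056 0.0639]
 [0.5762 0.0741]] [[ 0.0649 -0.0004]
 [-0.0648  0.0005]]
[[ 0.0445 -0.0003]
 [ 0.0369 -0.0153]
 [-0.0423 -0.0027]]
```

View pics/w3c.png

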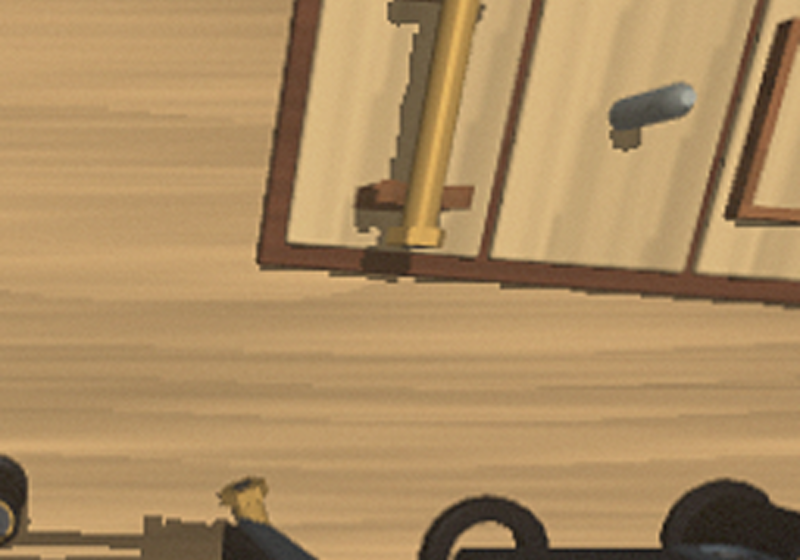

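The tube is centred within 1 mm and the near nut sits outside its fork. Next, the rings.

```bash
python3 - <<'E'
from h import *
pick([.427,.0036],0,.003)
place(POST,YAW,.023)
pick([.441,-.250],0,.003)
f=r.grab_frame("top");cv2.imwrite("pics/t4.png",cv2.resize(f["image"][80:240,180:410,::-1],None,fx=3.4,fy=3.4,interpolation=2))
E
```

```text
contact False
gap 0.060025255375122884 0.059906575466795654 t 17.5583
contact False [ 0.6341 -0.0258  0.0191]
t 21.8
contact False
gap 0.04814248360024889 0.04816123046887693 t 25.525
```

View pics/t4.png

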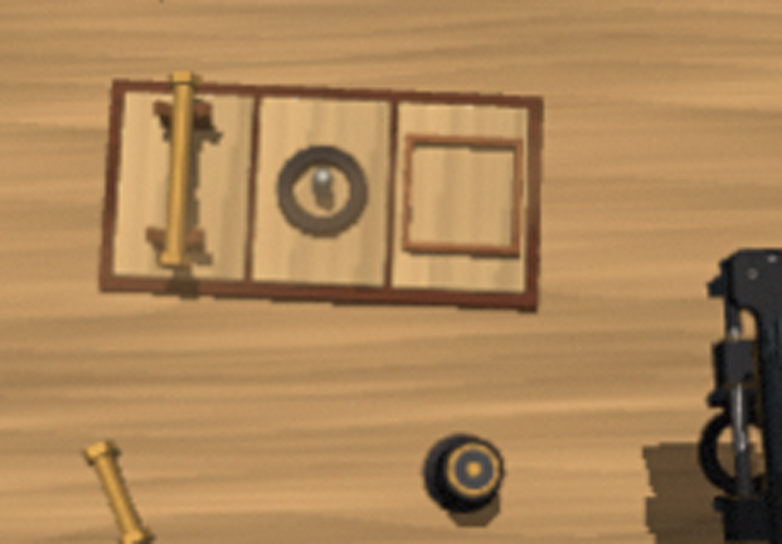

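The large ring lies round the post at (322,190), and the mid ring is in the gripper. Next I place it, then the holder.

```bash
python3 - <<'E'
from h import *
place(POST,YAW,.033,extra=.002)
pick([.4385,-.112],np.pi/2,.027,zup=.18)
place(DISH,YAW+np.pi/2,.047,zup=.19,extra=.001)
go([.45,.25,.3],np.pi/2)
for n in("top","scene"):
    f=r.grab_frame(n);np.savez(n+"5.npz",**f)
    s=f["image"][80:240,180:440] if n=="top" else f["image"][170:290,130:290]
    cv2.imwrite(f"pics/{n}5.png",cv2.resize(s[:,:,::-1],None,fx=3 if n=="top" else 5,fy=3 if n=="top" else 5,interpolation=2))
E
```

```text
contact False [ 0.6341 -0.0258  0.0311]
t 30.05
contact False
gap 0.038728392886095774 0.03907012662715104 t 34.425
contact False [ 0.6273 -0.1206  0.0461]
t 38.8083
```

View pics/top5.png

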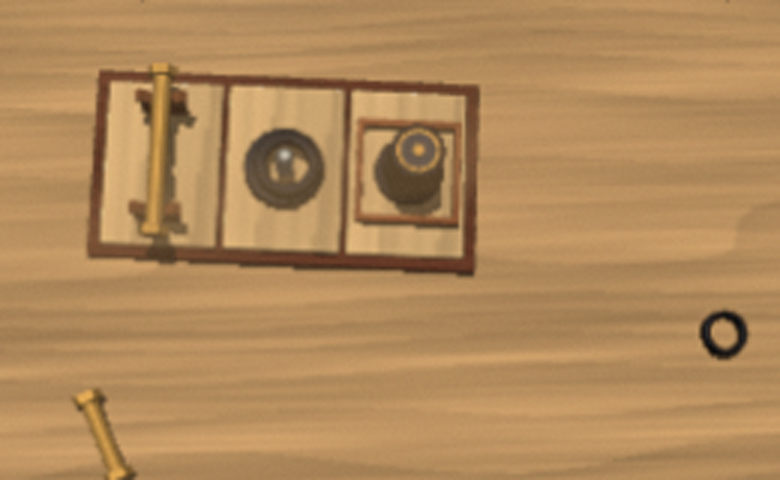

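View pics/scene5.png

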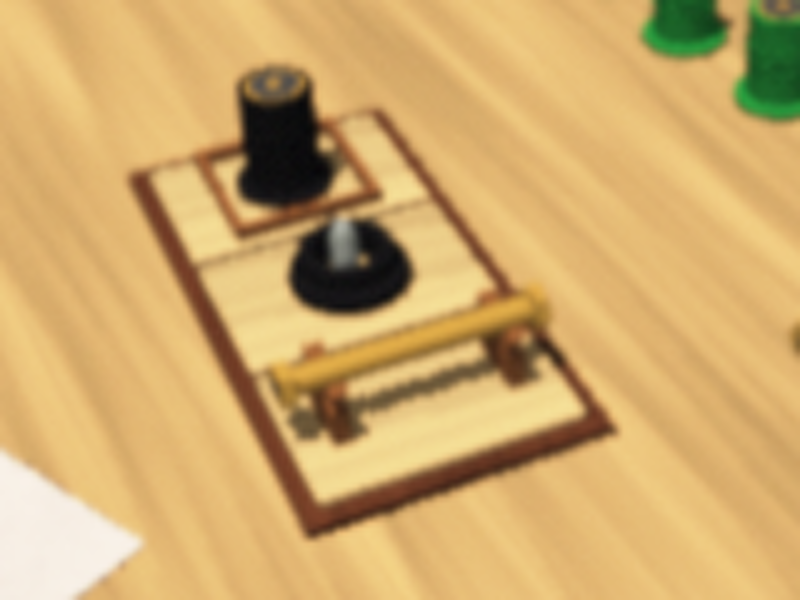

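The rings are stacked on the post at (285,168), the holder stands in the dish with its top at (418,149), and the tube is on both forks. I check these numerically before handing in.

```bash
python3 - <<'E'
from h import *
f=np.load("top5.npz");a=np.load("top0.npz")
P=lambda uv:(np.float64(uv)+.5)/3-.5+[180,80]
R=np.array([[np.cos(YAW),-np.sin(YAW)],[np.sin(YAW),np.cos(YAW)]])
print("holder top in dish",(unproj(f,P([(418,149)]),.082)-DISH)@R)
print("dish rim mid", (unproj(f,P([(357,119),(461,123),(458,227),(355,222)]),.028).mean(0)-DISH)@R)
print("mid ring",(unproj(f,P([(285,165)]),.04)-POST)@R)
for n,(u,v) in dict(small_ring=(658,298),small_holder=(238,333),short_tube=(335,352)).items():
    u,v=S((u,v)).astype(int);d=np.abs(f["image"][v-22:v+22,u-22:u+22].astype(int)-a["image"][v-22:v+22,u-22:u+22]);print(n,"diff",d.mean(),d.max())
g=r.grab_frame("top");d=np.abs(g["image"].astype(int)-f["image"]);print("still diff",d[95:180,200:350].mean(),d[95:180,200:350].max())
r.sign_off();print(r.current_t())
E
```

```text
holder top in dish [[-0.0014  0.0008]]
dish rim mid [-0.0044  0.0017]
mid ring [[-0.0056 -0.0001]]
small_ring diff 9.09504132231405 17
small_holder diff 25.56095041322314 180
short_tube diff 9.548209366391184 19
still diff 1.1648888888888889 9
the job is handed in; nothing more can be done
the job is handed in; nothing more can be done
```

All four parts are on the tray and the job is handed in. It took about 40 s of the 102 s allowed. One check stayed open: the slim lampholder's final position.

**What I did:** I laid the long tube in the forks, threaded the large ring and then the middle ring over the post, and stood the thick holder in the dish.

**Final checks:**
- **Tube:** measured right after placing, its ends were at ±65 mm along the forks and less than 1 mm off across them. The nut I could see close up was outside its fork.
- **Rings:** both look flat and stacked round the post. The middle ring measured about 6 mm off centre, against a limit of 13 mm.
- **Holder:** it stands upright inside the dish rim, 1.4 mm from the dish centre I used. The last picture put the rim's middle about 4 mm from that centre. The two cameras also disagreed by 3–4 mm in x, and both are within the 12 mm tolerance.
- **At rest:** two consecutive pictures of the tray matched.
- **Look-alikes:** the smallest ring and the short tube look unmoved, with only an even brightness change between the first and last pictures.

**Not settled:**
- **Slim lampholder:** its patch of the picture did differ strongly between first and last. I had parked the gripper directly above it, so this is most likely the gripper in view. Nothing I did went near it at low height, but I did not take a separate picture to confirm it.
- **Contact stops:** no contact stop triggered in any placing, although I lowered up to 4 mm below the nominal height. I judged seating from the pictures, not from force.

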